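Clear the ink pot aside and flip the squeegee case open

TASK

An ink pot stands in front of the long squeegee case: with the fingertips, slide it sideways across the bench, upright, until it stands wholly past one end of the case. Then push the case's lid up by its front lip and over past upright, so that it leans back and stays open by itself. Do it gently, without gripping or lifting anything; the small square tin stays shut and everything else stays where it is.

Things in the scene. Friction and masses are not known exactly. Their poses are not given: they have to be found in the camera images.
- case: the long squeegee case: grey sheet-steel box fixed to the bench, 120 deep (x) by 200 wide (y) by 70 tall, 4 mm walls; origin at the centre of its underside. Its x axis points from the front (lip side, towards the robot) to the hinge at the back, y along its width to the left, z up. It may stand to the robot's left or right, turned up to 0.2 rad.
- case_lid (a joint): angle of the case's lid, rad: 0 shut (level), grows as the front lip rises; about 1.57 upright, stop at 1.95 (leaning back). The hinge is free: below about 1.55 the lid falls shut when let go, above about 1.6 it falls back onto its stop and stays. The lid is a flat 6 mm plate, 150 by 200 mm, about 0.32 kg.
- case_lip (a point): middle of the lower front edge of the case's lid. The lid juts out 30 mm beyond the case's front wall as a lip 6 mm thick over the full 200 mm width, underside 70 mm above the bench when shut; free to reach under from the front, once the pot is away. A push upward from below raises it easily (2 N at the lip); a level push against its edge only jams. Moves with the lid.
- case_hinge (a point): middle of the case's hinge axis (along the case's y), at the back rim, 70 mm above the bench, 150 mm from the lip edge.
- pot: squat white ink pot with a black screw lid, 70 mm diameter, 72 mm tall, about 0.4 kg (varies), loose on the bench in front of the case's lip near its middle; origin at the centre of its underside, z up. It slides when pushed low and tips if pushed hard near the top. The bench beside it is free for 170 mm towards the outer end of the case (the end away from the tin).
- tin_lid (a joint): lid angle of the small tin, rad, 0 shut: leave shut.
- tin: small square tin with a similar lid and lip, 100 by 100 by 70 mm, fixed to the bench on the other side of the bench's middle from the case; origin at the centre of its underside, x towards its hinge. Not to be opened.
- tape: cardboard ring (empty tape core), 96 mm diameter, 25 mm tall, lying in front of the tin; origin at its underside centre. Leave alone.
- bottle: slim white bottle, 40 mm diameter, 120 mm tall, standing between the case and the tin; origin at its underside centre. Leave alone.
- tub: tall white ink tub with black lid, 90 mm diameter, 130 mm tall, at the back; origin at its underside centre. Leave alone.
- tub2: tall white ink tub with blue lid, 90 mm diameter, 130 mm tall, at the back; origin at its underside centre. Leave alone.
- squeegee: squeegee lying flat far to the left: wooden bar 40 by 200 by 24 mm with a dark rubber blade 28 mm out of its +x side; origin under the bar's centre, length along y. Leave alone.
- spatula: ink spatula 250 mm long lying far to the right, along its x; origin at its underside centre. Leave alone.
- clamp: black block clamp 60 by 35 mm, 64 mm tall with a round knob on top, at the back right; origin at its underside centre. Leave alone.
There are look-alikes about, which are no part of the job. What is shaped like the pot but blue or purple is not meant.

How it is judged (in metres and radians):
On the way, in this order (a step that is already met when the one before it is completed fails the run):
1. the pot has been slid past one end of the case and stands upright, the lid still shut ((y of pot in the frame of case above 0.13 m or y of pot in the frame of case below -0.13 m) and angle between pot's own z axis and vertical below 0.1 rad and height (world z) of pot between -0.005 and 0.005 m and linear speed of pot below 0.02 m/s and value of joint case_lid below 0.15 rad), for 0.2 s.
2. the case's lid has gone over past upright and leans back (value of joint case_lid above 1.8 rad), for 0.2 s.
At the end, for the whole second after the job is handed in: The long case's lid rests leaning back (joint above 1.8 rad), the pot stands at rest, upright (within 0.1 rad) on the bench with its centre more than 130 mm to either side of the case's middle, measured along the case's width, and the tin is shut (value of joint case_lid above 1.8 rad and velocity of joint case_lid between -0.1 and 0.1 rad/s and (y of pot in the frame of case above 0.13 m or y of pot in the frame of case below -0.13 m) and angle between pot's own z axis and vertical below 0.1 rad and height (world z) of pot between -0.005 and 0.005 m and linear speed of pot below 0.02 m/s and value of joint tin_lid below 0.1 rad); the robot touches nothing.
It fails at once if the lid was raised before the pot was clear of the case (value of joint case_lid above 0.3 rad and not (y of pot in the frame of case above 0.13 m or y of pot in the frame of case below -0.13 m)).
It fails at once if the pot was lifted off the bench or tipped (height (world z) of pot above 0.012 m or angle between pot's own z axis and vertical above 0.3 rad).
It fails at once if the pot was gripped or shoved hard (over 30 N) (contact force between the fingers and pot above 30 N).
It fails at once if the case or its lid was gripped or pressed hard (over 35 N) (contact force between the fingers and case above 35 N).
It fails at once if the tin was opened or another bystander was moved by more than 30 mm (value of joint tin_lid above 0.2 rad or distance of any of tape, bottle, tub, tub2, squeegee, spatula, clamp from where it was at the start of the episode above 0.03 m).
It also fails if it takes over 61 s, if anything falls off the work surface, if the arm or the gripper's body presses on something with over 40 N, if the wrist force passes 120 N, or if a joint passes its speed limit or range.

ROBOT

A 6-joint arm with a two-finger parallel gripper is mounted at the origin on the work surface. World frame = base frame: x ahead of the robot, y to its left, z up, the work surface at z = 0. Lengths are in mm, angles in rad, forces in N, time in s.
With the tool pointing down it reaches from about 350 to 975 mm from the base axis. Payload 7.1 kg.
Tool frame: the origin (TCP) lies at the very end of the fingers, on their centre line; the grasp point (between the pads) lies 19 mm behind it; z points along the fingers, y is the direction in which the jaws open and shut (so a half turn about z gives the same grasp; the last joint's range is limited). The gripper opens to 88 mm and grips with 3 to 60 N. Pads are 20 mm wide; open, the fingers measure 115 mm over their backs; the gripper's body (75 mm by 178 mm) begins 61 mm behind the grasp point.
Start: joints at [-1.294, 0.423, 1.63, -0, 1.089, -0.019], TCP at [182.209, -597.833, 222.675] pointing down, gripper open.
Joint ranges: [-3, 3], [-0.9, 2.11], [0.09, 2.58], [-1.31, 4.45], [0.11, 2.69], [-2.54, 2.54]. Speed limits (rad/s): [2.39, 2.39, 3.01, 3.14, 3.14, 3.14].

INTERFACE

Orientations are given as a rotation vector (axis times angle).
In Python, from workcell import * gives the robot as it stands.
- The arm moves only by the tool play_rows, never from a script. Its argument "plan" is text: rows parted by semicolons, each of 7 numbers parted by spaces: the finger opening in cm, from 0 to 8.78, then the shift along the tool's x, y, z in cm, then the turn, a rotation vector about the tool's x, y, z in degrees. A call has 1 to 20 rows; each row shifts and turns the commanded pose from where the row before left it, along the tool's axes as they then stand; what a row does not reach is not made up. A row lasts 1/8 s, in which the tool goes at most 62.5 mm and 10.7 degrees, less where a joint would pass 70% of its speed; a pose out of reach is approached as far as the arm can. A call is refused whole if a number of a shift passes 6.25 or a number of a turn 10.7, either way. A call with a gripper value outside its range is refused whole. The fingers move at their own pace and stop on an object; the grip force is fixed at half the most. Time passes only in rows, so rows that do not move let the fingers close. It gives the time, the measured TCP pose, the force and the opening at its end, in the units of the state.
- get_obs(): the state, without advancing time (a new reading comes with each control period).
- get_image(name): name is "scene" or "top" or "wrist"; returns a dict with "pixels" (400x640x3 uint8, red, green, blue), "range_z" (400x640 float32, mm along the optical axis (not along the pixel's ray), 0 where there is no reading), "fx", "fy", "cx", "cy" (pixels), "eye" and "attitude" of the camera in the world. Camera axes: x right, y down, z forward; pixel columns grow to the right and rows downward; lengths in mm; the calibration is good to about 2 mm. A picture is of the moment at which its call begins.
- close_job(): hands the job in, once; it reports no verdict.
The state is a dict: "t": time; "qpos": joint angles; "qvel": joint speeds; "joint_torque": joint torques, N m; "ee_pos": TCP position; "orientation": TCP orientation; "ft_force": force on the tool from outside, world axes, zero at the start; "moment": the same for the moment, N m; "width": finger opening in mm.
Only numpy, scipy, OpenCV 4.12 (cv2) and the standard library are available. Lean on these libraries where they do the work, as an engineer would, in place of code of your own. Each camera call takes 0.05 s, during which the arm holds its last target. There are 200 camera calls.

## Working session

There is one attempt and no reset: what is moved stays moved. The work goes in short steps, Python scripts to look and compute and a tool call to move; the robot and the scene stay as the last step left them, time stands still between calls to the robot, and variables do not carry over. Pictures are saved under pics/ and viewed, about 8 in all and at most 12, crops included, and the job is handed in when it is done.

Besides the shell and the picture viewer there is one more tool, called after "Call:" as name(argument=value, ...), one argument or row to a line, values as JSON. play_rows: Moves the arm, as the interface text tells. Its arguments: {"type":"object","properties":{"plan":{"type":"string"}},"required":["plan"]}

```bash
mkdir -p pics
cat > h.py <<'E'
from workcell import *
import numpy as np, cv2
from scipy.spatial.transform import Rotation as R
def att(a):
    a=np.array(a,float)
    if a.shape==(3,3): return a
    return R.from_rotvec(a).as_matrix() if a.size==3 else R.from_quat(a).as_matrix()
def cloud(im):
    z=im["range_z"]; v,u=np.mgrid[:z.shape[0],:z.shape[1]]
    P=np.stack([(u-im["cx"])/im["fx"]*z,(v-im["cy"])/im["fy"]*z,z],-1)
    W=P@att(im["attitude"]).T+np.array(im["eye"]); W[z==0]=np.nan
    return W
E
python3 - <<'E'
from h import *
o=get_obs(); print(o)
for n in ["top","scene"]:
    im=get_image(n); print(n,im["eye"],im["attitude"],im["fx"],im["cx"],im["cy"])
    cv2.imwrite(f"pics/{n}0.png",im["pixels"][:,:,::-1])
    W=cloud(im); np.save(f"{n}.npy",W)
    for p in [(200,320),(300,200),(300,450)]: print(p,W[p])
E
```

```text
{'t': 0.0, 'qpos': array([-1.29398600e+00,  4.23838344e-01,  1.63065209e+00,  8.05270109e-06,
        1.08857222e+00, -1.89869274e-02]), 'qvel': array([ 0.00150595, -0.00067339, -0.00068789, -0.0010966 ,  0.00124411,
       -0.00058236]), 'joint_torque': array([-1.77860962e-03, -5.44637561e+01, -2.73664516e+01,  6.42987876e-02,
        2.28395441e-02, -1.21994112e-04]), 'ee_pos': array([ 182.0793586 , -597.3379016 ,  221.91813429]), 'orientation': array([-3.10585368e+00, -4.62724419e-01,  2.85602082e-04]), 'ft_force': array([ 0.86413202, -0.53805964, -0.12309987]), 'moment': array([-0.0420567 , -0.00365474, -0.0216654 ]), 'width': 88.09558352364424}
top [ 464.97292204  -15.97147224 1254.14748193] [-2.1703899   2.17902472 -0.07080337] 372.869926358206 314.16475381296584 204.4311690318792
(200, 320) [578.61192342 -18.80454603   2.46907092]
(300, 200) [246.91037815 381.83987646  -1.91759561]
(300, 450) [ 246.28889376 -445.26409387   -0.56617923]
scene [1067.7960262  -714.35611655 1283.38184596] [-2.41614897 -0.73191749  0.25658327] 424.2856555614652 320.45124168846405 207.35321468067696
(200, 320) [506.3007927   90.45043622   1.68517723]
(300, 200) [ 409.73232456 -463.07334155    2.18950104]
(300, 450) [1091.21945791  395.80057341 -752.1660702 ]
```

View pics/top0.png

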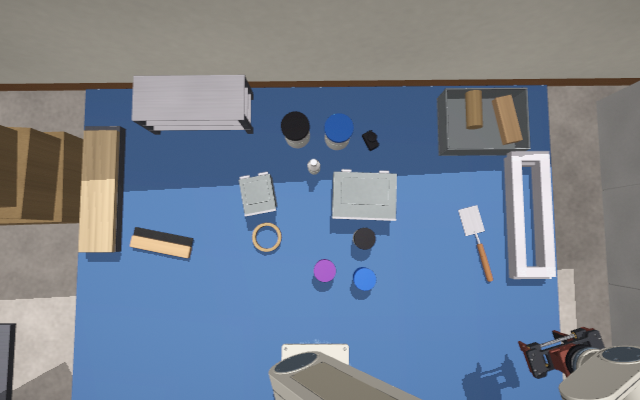

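View pics/scene0.png

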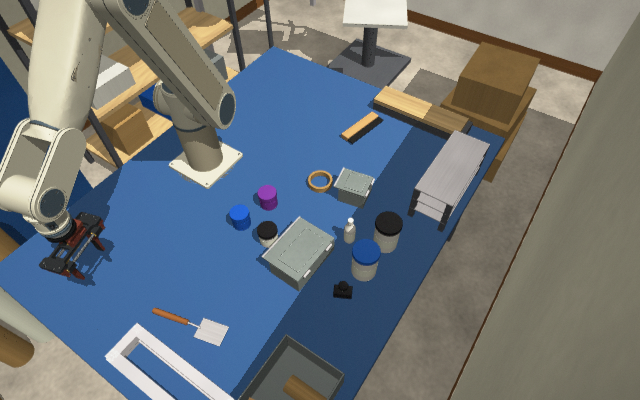

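Top view: the long case is at (364,195) and the small tin at (257,194). Candidates for the pot are black lid (364,239), purple (325,270), blue (364,279) and tub (295,127). I choose the black-lidded one at (364,239), in front of the case's lip. It has to go right, towards -y, away from the tin.

Run:
```python
from h import *
W=np.load("top.npy"); im=cv2.imread("pics/top0.png")
def comp(m,pt):
    n,l,s,c=cv2.connectedComponentsWithStats(m.astype(np.uint8)); k=l[pt[1],pt[0]]; return l==k if k else None
z=W[...,2]; roi=np.zeros(z.shape,bool); roi[165:225,325:402]=1
m=comp((z>55)&(z<95)&roi,(364,205)); P=W[m]
print("lid z",np.median(P[:,2]),len(P)); 
r=cv2.minAreaRect(P[:,:2].astype(np.float32)); print("lid rect",r); print(cv2.boxPoints(r))
for nm,pt,rr in [("pot",(364,239),(225,258,345,385)),("blue",(364,279),(262,298,345,385)),("purple",(325,270),(255,290,308,342)),("tape",(267,225),(220,255,248,285)),("bottle",(314,163),(152,176,305,322))]:
    roi[:]=0; roi[rr[0]:rr[1],rr[2]:rr[3]]=1
    m=roi&(z>(10 if nm=='tape' else 60)); P=W[m]; print(nm,len(P),P.min(0),P.max(0),cv2.minEnclosingCircle(P[:,:2].astype(np.float32)))
o=np.hstack([cv2.resize(im[160:300,295:435],None,fx=4,fy=4,interpolation=cv2.INTER_CUBIC)])
cv2.imwrite("pics/crop0.png",o)
```

```text
lid z 77.94703929366824 3021
lid rect ((589.7369995117188, -160.6712646484375), (200.94473266601562, 158.98526000976562), 87.49432373046875)
[[ 505.9279   -257.5723  ]
 [ 664.7611   -264.52286 ]
 [ 673.54614   -63.770233]
 [ 514.7129    -56.81967 ]]
pot 385 [ 416.70576447 -191.80374792   63.14055212] [ 482.88930943 -125.3013988    79.75435104] ((450.58746337890625, -159.26145935058594), 34.604217529296875)
blue 400 [ 289.45011399 -192.56902916   60.01531914] [ 357.87933651 -123.3216089    80.11545867] ((323.93829345703125, -158.18560791015625), 35.09300231933594)
purple 388 [317.64189474 -64.67034328  64.86667361] [383.20788388   1.31416147  79.38058704] ((350.5422668457031, -32.36846923828125), 34.656429290771484)
tape 277 [409.35782061 110.36443796  10.23416526] [501.31136916 203.20994939  31.77254916] ((456.1571960449219, 157.54774475097656), 47.83588409423828)
bottle 129 [665.6457081  -19.20405042  60.21488551] [704.33927146  19.40784101 124.27821537] ((685.3665161132812, 0.538158655166626), 19.85772132873535)
```

View pics/crop0.png

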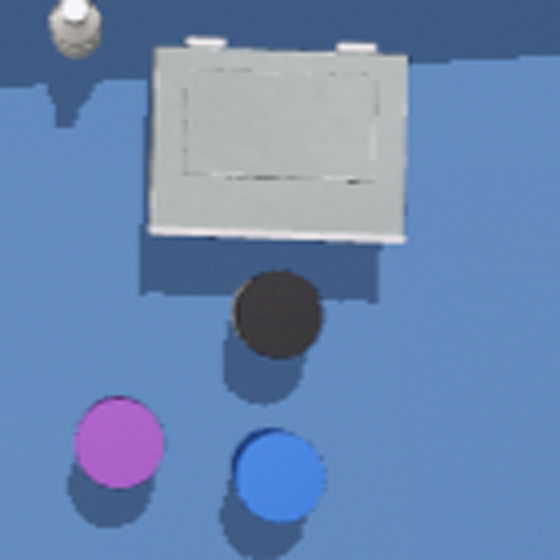

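```bash
cat >> h.py <<'E'
def to(target,rv=None):
    "tool-frame shift (cm) to a world point, and turn (deg) to orientation"
    o=get_obs(); M=R.from_rotvec(o["orientation"]); d=M.inv().apply(np.array(target)-o["ee_pos"])/10
    print("t",round(o["t"],2),"pos",o["ee_pos"].round(1),"q",o["qpos"].round(3),"F",o["ft_force"].round(1),"shift cm",d.round(2))
    if rv is not None: print("turn deg",np.degrees((M.inv()*rv).as_rotvec()).round(2))
    print("axes",M.as_matrix().round(3).tolist())
    with open("fk.txt","a") as f: f.write(" ".join(map(str,[*o["qpos"],*o["ee_pos"],*o["orientation"]]))+"\n")
def ori(z,y):
    z=np.array(z,float); z/=np.linalg.norm(z); y=np.array(y,float); y-=z*(y@z); y/=np.linalg.norm(y)
    return R.from_matrix(np.stack([np.cross(y,z),y,z],1))
E
python3 - <<'E'
from h import *
to([455,-90,222],ori([0,0,-1],[.999,-.044,0]))
E
```

```text
t 0.1 pos [ 182.1 -597.4  222. ] q [-1.294  0.424  1.631 -0.     1.089 -0.019] F [-0.4  0.  -0.6] shift cm [ 40.9  -40.58   0.05]
turn deg [-7.000e-02 -5.000e-02 -7.053e+01]
axes [[0.957, 0.291, -0.0], [0.291, -0.957, 0.001], [0.0, -0.001, -1.0]]
```

Call:
play_rows(
  plan="4 2.7 -2.7 0 0 0 0;4 2.7 -2.7 0 0 0 0;4 2.7 -2.7 0 0 0 0;4 2.7 -2.7 0 0 0 0;4 2.7 -2.7 0 0 0 0;4 2.7 -2.7 0 0 0 0;4 2.7 -2.7 0 0 0 0;4 2.7 -2.7 0 0 0 0;4 2.7 -2.7 0 0 0 0;4 2.7 -2.7 0 0 0 0;4 2.7 -2.7 0 0 0 0;4 2.7 -2.7 0 0 0 0;4 2.7 -2.7 0 0 0 0;4 2.7 -2.7 0 0 0 0;4 2.7 -2.7 0 0 0 0;4 0 0 0 0 0 0",
)

```text
t: 2.1
ee_pos: [452.2, -90.8, 222.5]
orientation: [-3.106, -0.468, 0.0]
ft_force: [0.7, -0.5, 0.0]
width: 40.1
```

Run:
```python
from h import *
to([455,-90,150],ori([0,0,-1],[.999,-.044,0]))
```

```text
t 2.1 pos [452.2 -90.8 222.5] q [-0.224  0.181  1.98   0.     0.981  1.048] F [ 0.7 -0.5  0. ] shift cm [0.29 0.01 7.25]
turn deg [-1.000e-02 -1.000e-02 -7.034e+01]
axes [[0.956, 0.295, -0.0], [0.295, -0.956, 0.0], [-0.0, -0.0, -1.0]]
```

Call:
play_rows(
  plan="4 0 0 0 0 0 -10;4 0 0 0 0 0 -10;4 0 0 0 0 0 -10;4 0 0 0 0 0 -10;4 0 0 0 0 0 -10;4 0 0 0 0 0 -10;4 0 0 0 0 0 -10;4 0 0 3 0 0 0;4 0 0 4 0 0 0;4 0 0 0 0 0 0",
)

```text
t: 3.35
ee_pos: [448.9, -92.6, 150.6]
orientation: [-2.277, -2.157, 0.006]
ft_force: [-0.6, 0.6, 0.3]
width: 39.9
```

Run:
```python
from h import *
to([455,-92,22],ori([0,0,-1],[.999,-.044,0])); print(get_obs()["width"])
im=get_image("wrist"); cv2.imwrite("pics/wrist1.png",im["pixels"][:,:,::-1])
W=cloud(im); np.save("wr1.npy",W)
m=(W[...,2]>66)&(W[...,2]<82)&(W[...,0]>400)&(W[...,0]<492)&(W[...,1]<-110)&(W[...,1]>-215); P=W[m]
print(len(P), P.min(0) if len(P) else 0, P.max(0) if len(P) else 0)
a=np.loadtxt("fk.txt"); print(a.round(4))
```

```text
t 3.35 pos [448.9 -92.6 150.6] q [-0.229  0.294  2.04  -0.     0.814 -0.175] F [-0.6  0.6  0.3] shift cm [ 0.08  0.69 12.86]
turn deg [-0.36 -0.05 -0.57]
axes [[0.054, 0.999, -0.006], [0.999, -0.054, 0.001], [0.001, -0.006, -1.0]]
39.8905149460419
3139 [ 418.72510804 -181.91002532   66.03965497] [ 481.38383596 -123.47040581   73.87016687]
[[-1.294000e+00  4.238000e-01  1.630600e+00 -0.000000e+00  1.088600e+00
  -1.900000e-02  1.820648e+02 -5.973713e+02  2.219855e+02 -3.106000e+00
  -4.627000e-01  3.000000e-04]
 [-2.240000e-01  1.809000e-01  1.979900e+00  2.000000e-04  9.810000e-01
   1.047500e+00  4.521766e+02 -9.076070e+01  2.224990e+02 -3.106300e+00
  -4.681000e-01  2.000000e-04]
 [-2.293000e-01  2.940000e-01  2.039600e+00 -3.000000e-04  8.142000e-01
  -1.752000e-01  4.489038e+02 -9.263540e+01  1.506140e+02 -2.276800e+00
  -2.157100e+00  5.700000e-03]]
```

Call:
play_rows(
  plan="4 0 0.1 3 0 0 0;4 0 0 3 0 0 0;4 0 0 3 0 0 0;4 0 0 2.5 0 0 0;4 0 0 1.3 0 0 0;4 0 0 0 0 0 0",
)

```text
t: 4.15
ee_pos: [452.9, -92.7, 25.0]
orientation: [2.28, 2.161, -0.0]
ft_force: [0.3, 0.7, -0.1]
width: 39.7
```

Run:
```python
from h import *
to([450,-92,22])
from scipy.optimize import least_squares
a=np.loadtxt("fk.txt"); q2=a[:,1];s=a[:,1]+a[:,2]; r=np.hypot(a[:,6],a[:,7]); z=a[:,8]
f=lambda p: np.r_[p[0]*np.sin(q2)+p[1]*np.sin(s)+p[2]-r, p[0]*np.cos(q2)+p[1]*np.cos(s)+p[3]-z]
o=least_squares(f,[500,500,0,0]); print(o.x,o.fun)
```

```text
t 4.15 pos [452.9 -92.7  25. ] q [-0.228  0.542  2.084 -0.     0.515 -0.174] F [ 0.3  0.7 -0.1] shift cm [ 0.05 -0.29  0.3 ]
axes [[0.053, 0.999, 0.0], [0.999, -0.053, -0.0], [-0.0, 0.0, -1.0]]
[498.06199668 474.00916309 -19.80129132  -0.77676016] [-19.84381264   2.46838106   8.82597174   8.54945778  10.85907778
   2.94759217  -2.2381223  -11.5685477 ]
```

Call:
play_rows(
  plan="4 -0.8 -0.1 0 0 0 0;4 -0.6 0 0 0 0 0;4 -0.5 0 0 0 0 0;4 -0.5 0 0 0 0 0;4 -0.5 0 0 0 0 0;4 -0.6 0 0 0 0 0;4 -0.7 0 0 0 0 0;4 -0.7 0 0 0 0 0;4 -0.7 0 0 0 0 0;4 -0.7 0 0 0 0 0;4 -0.7 0 0 0 0 0",
)

```text
t: 5.52
ee_pos: [447.6, -162.7, 24.6]
orientation: [-2.28, -2.161, 0.0]
ft_force: [0.3, 3.6, 3.7]
width: 40.1
```

```bash
cat > pot.py <<'E'
from h import *
to([450,-270,25])
im=get_image("top"); W=cloud(im); z=W[...,2]; hsv=cv2.cvtColor(im["pixels"],cv2.COLOR_RGB2HSV)
m=(z>60)&(z<85)&(W[...,0]>400)&(W[...,0]<500)&(W[...,1]>-380)&(W[...,1]<-110)&(hsv[...,2]<80)
P=W[m]; print("dark",len(P),P.min(0),P.max(0), np.median(P,0))
c=np.array([(P[:,0].min()+P[:,0].max())/2,(P[:,1].min()+P[:,1].max())/2]); e=np.array([.044,.999]); print("case y",(c-[600,-161.2])@e)
cv2.imwrite("pics/t.png",im["pixels"][:,:,::-1])
E
python3 pot.py
```

```text
t 5.53 pos [ 447.6 -162.7   24.6] q [-0.374  0.554  2.054  0.     0.534 -0.32 ] F [0.3 3.6 3.7] shift cm [-10.71   0.81  -0.04]
axes [[0.053, 0.999, -0.0], [0.999, -0.053, 0.0], [0.0, -0.0, -1.0]]Traceback (most recent call last):
  File "pot.py", line 5, in <module>
    P=W[m]; print("dark",len(P),P.min(0),P.max(0), np.median(P,0))
                                ~~~~~^^^
    return umr_minimum(a, axis, None, out, keepdims, initial, where)
ValueError: zero-size array to reduction operation minimum which has no identity
```

Call:
play_rows(
  plan="4 -0.7 0.04 0 0 0 0;4 -0.7 0.04 0 0 0 0;4 -0.7 0.04 0 0 0 0;4 -0.7 0.04 0 0 0 0;4 -0.7 0.04 0 0 0 0;4 -0.7 0 0 0 0 0;4 -0.7 0 0 0 0 0;4 -0.7 0 0 0 0 0;4 -0.7 0 0 0 0 0;4 -0.7 0 0 0 0 0;4 -0.7 0 0 0 0 0;4 -0.7 0 0 0 0 0;4 -0.6 0 0 0 0 0;4 -0.5 0 0 0 0 0;4 -0.4 0 0 0 0 0;4 -0.3 0 0 0 0 0;4 -0.2 0 0 0 0 0;4 0 0 0 0 0 0",
)

```text
t: 7.82
ee_pos: [444.3, -266.4, 24.6]
orientation: [2.28, 2.161, -0.0]
ft_force: [0.3, 2.1, 0.6]
width: 40.0
```

Run:
```python
from h import *
to([450,-270,25])
im=get_image("wrist"); cv2.imwrite("pics/w2.png",im["pixels"][:,:,::-1])
im=get_image("scene"); cv2.imwrite("pics/s2.png",im["pixels"][120:320,140:400,::-1].repeat(3,0).repeat(3,1)[:600])
```

```text
t 7.83 pos [ 444.3 -266.4   24.6] q [-0.563  0.589  1.963 -0.     0.589 -0.51 ] F [0.3 2.1 0.6] shift cm [-0.33  0.59 -0.04]
axes [[0.053, 0.999, -0.0], [0.999, -0.053, -0.0], [-0.0, -0.0, -1.0]]
```

View pics/s2.png

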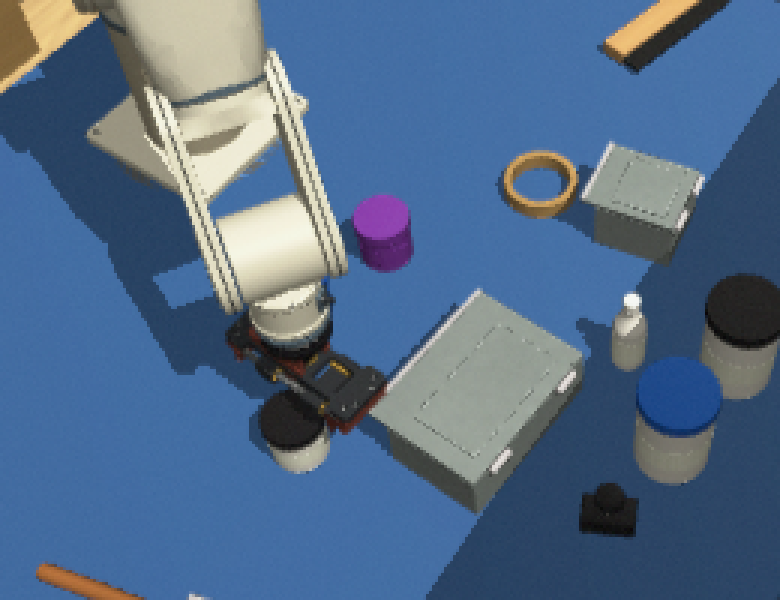

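Call:
play_rows(
  plan="4 0.8 0 0 0 0 0;4 1.2 0 0 0 0 0;4 0 0 -3 0 0 0;4 0 0 -4 0 0 0;4 0 0 -5 0 0 0;4 0 0 -5 0 0 0;4 0 0 -5 0 0 0;4 0 0 0 0 0 0",
)

```text
t: 8.93
ee_pos: [447.5, -246.7, 248.6]
orientation: [2.274, 2.157, 0.003]
ft_force: [-0.6, 0.2, 0.4]
width: 39.9
```

Run:
```python
from h import *
to([450,-160,250])
```

```text
t 8.93 pos [ 447.5 -246.7  248.6] q [-0.527  0.219  1.86  -0.     1.054 -0.474] F [-0.6  0.2  0.4] shift cm [ 8.67 -0.2  -0.18]
axes [[0.053, 0.999, 0.007], [0.999, -0.053, -0.004], [-0.004, 0.007, -1.0]]
```

Call:
play_rows(
  plan="0 3 0 0 0 0 0;0 4 0 0 0 0 0;0 4 0 0 0 0 0;0 4 0 0 0 0 0;0 0 0 0 8 0 0;0 0 0 0 8 0 0;0 0 0 0 0 0 0",
)

```text
t: 9.8
ee_pos: [453.9, -95.8, 242.7]
orientation: [-2.12, -2.013, 0.285]
ft_force: [-0.3, 0.8, -0.3]
width: 0.2
```

```bash
python3 - <<'E'
from h import *
to([450,-160,250])
E
python3 pot.py
```

```text
t 9.8 pos [453.9 -95.8 242.7] q [-0.206  0.303  1.792 -0.043  1.325 -0.137] F [-0.3  0.8 -0.3] shift cm [-6.43 -0.26 -0.69]
axes [[0.052, 0.959, -0.277], [0.999, -0.05, 0.015], [0.0, -0.278, -0.961]]
t 9.8 pos [453.9 -95.8 242.7] q [-0.206  0.303  1.792 -0.043  1.325 -0.137] F [-0.3  0.8 -0.3] shift cm [-17.42   6.54  20.76]
axes [[0.052, 0.959, -0.277], [0.999, -0.05, 0.015], [0.0, -0.278, -0.961]]
dark 370 [ 407.04008016 -335.43176531   60.20170546] [ 472.90066091 -269.65332232   79.08530915] [ 441.47776172 -301.46803859   72.60687118]
case y -148.2425049699673
```

Call:
play_rows(
  plan="0 0 0 0 0 8 0;0 0 0 0 0 8 0;0 0 0 0 0 8 0;0 0 0 0 0 0 0",
)

```text
t: 10.35
ee_pos: [451.9, -97.6, 243.8]
orientation: [-1.982, -1.762, -0.153]
ft_force: [0.3, 0.2, 0.9]
width: 0.6
```

Run:
```python
from h import *
to([450,-160,250])
print(np.loadtxt("fk.txt").round(4)[-4:])
```

```text
t 10.35 pos [451.9 -97.6 243.8] q [-0.432  0.363  1.767  0.293  1.429 -0.418] F [0.3 0.2 0.9] shift cm [-5.44 -0.01 -3.12]
axes [[0.165, 0.959, -0.229], [0.906, -0.055, 0.42], [0.39, -0.276, -0.878]]
[[-5.272000e-01  2.194000e-01  1.859900e+00 -1.000000e-04  1.054200e+00
  -4.745000e-01  4.474909e+02 -2.467408e+02  2.485637e+02  2.273500e+00
   2.156900e+00  3.400000e-03]
 [-2.055000e-01  3.028000e-01  1.792100e+00 -4.350000e-02  1.325400e+00
  -1.371000e-01  4.539220e+02 -9.581390e+01  2.426844e+02 -2.120300e+00
  -2.013000e+00  2.849000e-01]
 [-2.055000e-01  3.028000e-01  1.792100e+00 -4.350000e-02  1.325400e+00
  -1.371000e-01  4.539220e+02 -9.581390e+01  2.426844e+02 -2.120300e+00
  -2.013000e+00  2.849000e-01]
 [-4.316000e-01  3.634000e-01  1.766800e+00  2.929000e-01  1.429200e+00
  -4.176000e-01  4.519115e+02 -9.758480e+01  2.437757e+02 -1.981800e+00
  -1.761900e+00 -1.527000e-01]]
```

```bash
cat > fk.py <<'E'
import numpy as np
from scipy.spatial.transform import Rotation as R
from scipy.optimize import least_squares
def rot(q,sg,c): return R.from_euler('z',q[0])*R.from_euler('y',q[1]+q[2])*R.from_euler('z',sg[0]*q[3])*R.from_euler('y',q[4])*R.from_euler('z',sg[1]*q[5]+c)
def pos(q,p,sg):
    a1,d1,A,B,e,L=p
    Rz=R.from_euler('z',q[0]); Re=R.from_euler('y',q[1]+q[2])
    M=rot(q,sg,0)
    return Rz.apply([a1,0,d1])+(Rz*R.from_euler('y',q[1])).apply([0,0,A])+(Rz*Re).apply([e,0,B])+M.apply([0,0,L])
D=np.loadtxt("fk.txt"); D=np.unique(D.round(7),axis=0)
best=None
for s4 in (1,-1):
  for s6 in (1,-1):
    for c in (0,np.pi,np.pi/2,-np.pi/2):
        er=max((rot(d[:6],(s4,s6),c).inv()*R.from_rotvec(d[9:])).magnitude() for d in D)
        if best is None or er<best[0]: best=(er,(s4,s6),c)
sg,c=best[1:]
sol=least_squares(lambda p: np.r_[np.concatenate([pos(d[:6],p,sg)-d[6:9] for d in D]), .01*(p-[0,300,500,450,0,250])],[0,300,500,450,0,250])
P=sol.x
if __name__=="__main__": print(best,P.round(1),np.abs(sol.fun).max())
E
python3 fk.py
```

```text
(1.2334844532638493e-07, (1, 1), 1.5707963267948966) [4.000e-01 3.255e+02 5.679e+02 4.874e+02 8.250e+01 3.222e+02] 11.793239261062809
```

```bash
sed -i 's/    a1,d1,A,B,e,L=p/    a1,d1,A,B,e,L,ax,w5=p/; s/apply(\[0,0,A\])/apply([ax,0,A])/; s/    M=rot(q,sg,0)/    M=Re0=R.from_euler("z",q[0])*R.from_euler("y",q[1]+q[2])*R.from_euler("z",sg[0]*q[3])*R.from_euler("y",q[4])/; s/M.apply(\[0,0,L\])/M.apply([w5,0,L])/; s/450,0,250\]/450,0,250,0,0]/g' fk.py
cat >> fk.py <<'E'
    for d in D: print((pos(d[:6],P,sg)-d[6:9]).round(2), d[:9].round(3))
E
python3 fk.py
```

```text
File "fk.py", line 21
    for d in D: print((pos(d[:6],P,sg)-d[6:9]).round(2), d[:9].round(3))
IndentationError: unexpected indent
```

```bash
sed -i 's/print(best,P/\n    print(best,P/' fk.py; python3 fk.py
```

```text
(1.2334844532638493e-07, (1, 1), 1.5707963267948966) [7.000e-01 3.256e+02 5.679e+02 4.871e+02 8.260e+01 3.221e+02 6.000e-01
 5.000e-01] 11.799373601312595
[-10.81  -5.48  -0.71] [-1.29400e+00  4.24000e-01  1.63100e+00 -0.00000e+00  1.08900e+00
 -1.90000e-02  1.82065e+02 -5.97371e+02  2.21985e+02]
[ -6.01 -10.28  -0.29] [  -0.563    0.589    1.963   -0.       0.589   -0.51   444.257 -266.39
   24.609]
[ -4.77 -10.99  -0.28] [-5.27000e-01  2.19000e-01  1.86000e+00 -0.00000e+00  1.05400e+00
 -4.74000e-01  4.47491e+02 -2.46741e+02  2.48564e+02]
[-6.27 -6.26  1.2 ] [-4.32000e-01  3.63000e-01  1.76700e+00  2.93000e-01  1.42900e+00
 -4.18000e-01  4.51912e+02 -9.75850e+01  2.43776e+02]
[ -4.33 -11.08  -0.  ] [-3.74000e-01  5.54000e-01  2.05400e+00  0.00000e+00  5.34000e-01
 -3.20000e-01  4.47609e+02 -1.62658e+02  2.46180e+01]
[ -2.52 -11.63  -0.07] [-2.29000e-01  2.94000e-01  2.04000e+00 -0.00000e+00  8.14000e-01
 -1.75000e-01  4.48904e+02 -9.26350e+01  1.50614e+02]
[ -2.79 -11.57   0.09] [-2.28000e-01  5.42000e-01  2.08400e+00 -0.00000e+00  5.15000e-01
 -1.74000e-01  4.52894e+02 -9.26720e+01  2.50060e+01]
[ -1.98 -11.75  -0.15] [-2.24000e-01  1.81000e-01  1.98000e+00  0.00000e+00  9.81000e-01
  1.04800e+00  4.52177e+02 -9.07610e+01  2.22499e+02]
[ -4.31 -11.8    0.21] [-2.06000e-01  3.03000e-01  1.79200e+00 -4.30000e-02  1.32500e+00
 -1.37000e-01  4.53922e+02 -9.58140e+01  2.42684e+02]
```

```bash
sed -i 's/L,ax,w5=p/L,ax,b=p/; s/\[a1,0,d1\]/[a1,b,d1]/; s/\[w5,0,L\]/[0,0,L]/' fk.py; python3 fk.py | head -3
cat > path.py <<'E'
from h import *; import fk
from scipy.optimize import least_squares
LO=np.array([-3,-.9,.09,-1.31,.11,-2.54]);HI=np.array([3,2.11,2.58,4.45,2.69,2.54])
H=np.array([660,-163.8,70]); ex=np.array([.999,-.044,0]); ey=np.array([.044,.999,0])
def tip(th,p,r=130,yc=0):
    d=(150-r)*np.sin(max(p-th,0))+ (12 if th<p else 10*np.cos(th-p)+ 2)
    return H+yc*ey+ex*(-r*np.cos(th)-d*np.sin(th))+np.array([0,0,r*np.sin(th)-d*np.cos(th)])
def tool(p,psi,sgn):
    z=np.array([np.cos(p)*np.cos(psi),np.cos(p)*np.sin(psi),-np.sin(p)]); return ori(z,sgn*np.array([-np.sin(psi),np.cos(psi),0]))
def ik(T,M,q0):
    f=lambda q: np.r_[(fk.pos(q,fk.P,fk.sg)-T)/100, (fk.rot(q,fk.sg,fk.c).inv()*M).as_rotvec()]
    s=least_squares(f,np.clip(q0,LO+1e-3,HI-1e-3),bounds=(LO,HI)); return s.x,np.abs(s.fun).max()
if __name__=="__main__":
  q0=get_obs()["qpos"]
  for p in np.radians([30,40,50]):
    for psi in np.radians([-60,-20,0,20,40,60]):
      for sgn in (1,-1):
        best=None
        for q4 in (-1,.5,1.5,2.5,3.1,4):
          for q6 in (-1.5,0,1.5):
            q,e=ik(tip(0,p),tool(p,psi,sgn),[q0[0],.5,2,q4,.6,q6])
            if e<1e-2 and (best is None or abs(q[5])<abs(best[5])): best=q
        if best is None: continue
        Q=[best];E=[]
        for th in np.linspace(.1,1.85,18):
            q,e=ik(tip(th,p),tool(p,psi,sgn),Q[-1]); Q.append(q);E.append(e)
        Q=np.array(Q)
        if max(E)<1e-2: print(np.degrees([p,psi]).round(),sgn,"q start",Q[0].round(2),"end",Q[-1].round(2),"q5min",Q[:,4].min().round(2),"maxstep",np.abs(np.diff(Q,axis=0)).max(0).round(2))
E
python3 path.py
```

```text
(1.2334844532638493e-07, (1, 1), 1.5707963267948966) [  0.  312.4 562.9 484.9  77.4 309.6  -0.   11.9] 0.7739086777810831
[-0.01  0.04  0.01] [-1.29400e+00  4.24000e-01  1.63100e+00 -0.00000e+00  1.08900e+00
 -1.90000e-02  1.82065e+02 -5.97371e+02  2.21985e+02]
[ 30. -20.] 1 q start [-0.28  0.88  2.41  3.21  1.2   1.58] end [-0.19  0.49  2.12  3.41  0.53  1.41] q5min 0.53 maxstep [0.01 0.05 0.03 0.02 0.06 0.01]
[ 30. -20.] -1 q start [-0.28  0.88  2.41  3.21  1.2  -1.56] end [-0.19  0.49  2.12  3.41  0.53 -1.73] q5min 0.53 maxstep [0.01 0.05 0.03 0.02 0.06 0.01]
[30.  0.] 1 q start [-0.58  0.86  2.37  2.59  1.13  1.51] end [-0.4   0.5   2.1   2.47  0.57  1.95] q5min 0.57 maxstep [0.01 0.05 0.03 0.01 0.04 0.04]
[30.  0.] -1 q start [-0.58  0.86  2.37  2.59  1.13 -1.63] end [-0.4   0.5   2.1   2.47  0.57 -1.19] q5min 0.57 maxstep [0.01 0.05 0.03 0.01 0.04 0.04]
[30. 20.] 1 q start [-0.76  0.83  2.24  1.99  1.02  1.65] end [-0.55  0.55  1.98  1.79  0.77  2.27] q5min 0.77 maxstep [0.02 0.04 0.03 0.02 0.02 0.05]
[30. 20.] -1 q start [-0.76  0.83  2.24  1.99  1.02 -1.49] end [-0.55  0.55  
[... 1652 characters left out ...]
end [-0.59  0.66  1.57  0.96  1.21 -0.57] q5min 1.05 maxstep [0.01 0.03 0.03 0.01 0.01 0.03]
[50.  0.] -1 q start [-0.48  0.62  2.28  2.48  0.5  -1.34] end [-0.35  0.41  1.94  1.05  0.25  0.26] q5min 0.25 maxstep [0.01 0.04 0.03 0.12 0.03 0.14]
[50. 20.] -1 q start [-0.61  0.64  2.19  1.78  0.57 -1.08] end [-0.46  0.45  1.86  1.05  0.56 -0.08] q5min 0.55 maxstep [0.01 0.04 0.03 0.06 0.   0.08]
[50. 40.] -1 q start [-0.67  0.67  2.06  1.27  0.72 -0.93] end [-0.52  0.53  1.73  0.92  0.86 -0.27] q5min 0.72 maxstep [0.01 0.03 0.03 0.03 0.01 0.05]
[50. 60.] -1 q start [-0.68  0.71  1.91  0.94  0.91 -0.89] end [-0.54  0.61  1.56  0.79  1.13 -0.43] q5min 0.91 maxstep [0.01 0.03 0.03 0.02 0.02 0.03]
```

```bash
cat > chk.py <<'E'
from path import *
p,psi=np.radians([40,20]); M=tool(p,psi,-1)
if __name__=="__main__":
  q=get_obs()["qpos"]; T0=get_obs()["ee_pos"]; M0=R.from_rotvec(get_obs()["orientation"])
  rv=(M0.inv()*M).as_rotvec(); print("turn",np.degrees(rv).round(2),np.degrees(np.linalg.norm(rv)))
  for k in range(0,13,3):
    q,e=ik(T0,M0*R.from_rotvec(rv*k/12),q); print(k,q.round(2),round(e,4))
  for T in ([455,-145,200],[455,-145,100],[455,-145,42],[490,-140,42],tip(0,p,130,30)):
    q,e=ik(np.array(T,float),M,q); print(np.round(T),q.round(2),round(e,4))
E
python3 chk.py
```

```text
turn [-51.91  32.22  45.02] 75.88672493243772
0 [-0.43  0.36  1.77  0.29  1.43 -0.42] 0.0
3 [-0.54  0.28  1.9   0.48  1.26 -0.37] 0.0
6 [-0.63  0.2   2.05  0.7   1.08 -0.38] 0.0
9 [-0.7   0.14  2.22  0.99  0.9  -0.46] 0.0
12 [-0.7   0.09  2.38  1.43  0.74 -0.65] 0.0
[ 455 -145  200] [-0.81  0.26  2.35  1.48  0.78 -0.85] 0.0
[ 455 -145  100] [-0.81  0.56  2.37  1.8   0.81 -1.3 ] 0.0
[ 455 -145   42] [-0.81  0.74  2.36  1.95  0.85 -1.51] 0.0
[ 490 -140   42] [-0.73  0.73  2.31  1.99  0.83 -1.45] 0.0
[ 531. -128.   45.] [-0.63  0.72  2.26  2.04  0.79 -1.38] 0.0
```

Call:
play_rows(
  plan="0 0 0 0 -3.71 2.3 3.21;0 0 0 0 -3.71 2.3 3.21;0 0 0 0 -3.71 2.3 3.21;0 0 0 0 -3.71 2.3 3.21;0 0 0 0 -3.71 2.3 3.21;0 0 0 0 -3.71 2.3 3.21;0 0 0 0 -3.71 2.3 3.21;0 0 0 0 -3.71 2.3 3.21;0 0 0 0 -3.71 2.3 3.21;0 0 0 0 -3.71 2.3 3.21;0 0 0 0 -3.71 2.3 3.21;0 0 0 0 -3.71 2.3 3.21;0 0 0 0 -3.71 2.3 3.21;0 0 0 0 -3.71 2.3 3.21;0 0 0 0 0 0 0",
)

```text
t: 12.22
ee_pos: [451.5, -94.4, 243.9]
orientation: [-2.677, -0.481, -1.246]
ft_force: [0.5, 0.9, -0.6]
width: 0.3
```

Run:
```python
from chk import *
to([455,-145,120],M)
```

```text
t 12.22 pos [451.5 -94.4 243.9] q [-0.698  0.092  2.386  1.424  0.737 -0.65 ] F [ 0.5  0.9 -0.6] shift cm [-10.41   4.86   6.88]
turn deg [-0.29  0.08  0.24]
axes [[0.604, 0.348, 0.717], [0.224, -0.937, 0.266], [0.765, 0.0, -0.644]]
```

Call:
play_rows(
  plan="0 -2 0.6 1.5 0 0 0;0 -2 0.6 1.5 0 0 0;0 -2 0.6 1.5 0 0 0;0 -2 0.6 1.5 0 0 0;0 -2 0.6 1.5 0 0 0;0 -2 0.6 1.5 0 0 0;0 -2 0.6 1.5 0 0 0;0 -2 0.6 1.2 0 0 0;0 0 0 0 0 0 0",
)

```text
t: 13.35
ee_pos: [458.1, -145.9, 45.9]
orientation: [-2.675, -0.48, -1.248]
ft_force: [-0.0, -0.3, 0.4]
width: 0.5
```

Run:
```python
from chk import *
to([531,-128,42],M)
im=get_image("scene"); cv2.imwrite("pics/s3.png",cv2.resize(im["pixels"][150:320,180:400,::-1],None,fx=3.5,fy=3.5))
```

```text
t 13.35 pos [ 458.1 -145.9   45.9] q [-0.807  0.725  2.35   1.925  0.848 -1.488] F [-0.  -0.3  0.4] shift cm [4.49 0.87 5.97]
turn deg [-0.35 -0.03  0.2 ]
axes [[0.603, 0.349, 0.718], [0.223, -0.937, 0.268], [0.766, -0.001, -0.642]]
```

View pics/s3.png

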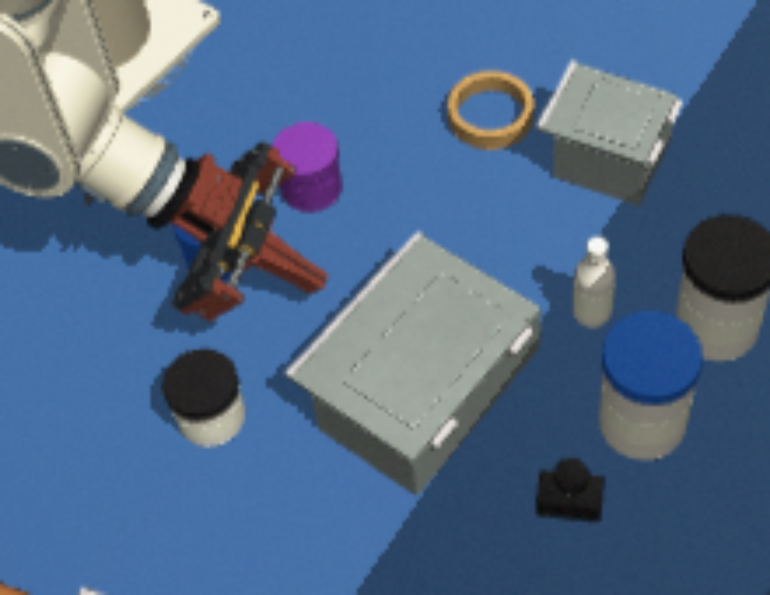

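Call:
play_rows(
  plan="0 -0.7 0 0.6 0 0 0;0 0.77 0.13 0.92 0 0 0;0 0.77 0.13 0.92 0 0 0;0 0.77 0.13 0.92 0 0 0;0 0.77 0.13 0.92 0 0 0;0 0.77 0.13 0.92 0 0 0;0 0.77 0.13 0.92 0 0 0;0 0 0 0 0 0 0",
)

```text
t: 14.4
ee_pos: [528.8, -128.0, 37.7]
orientation: [-2.676, -0.481, -1.251]
ft_force: [-0.4, 0.5, -1.2]
width: 0.8
```

Run:
```python
from chk import *
to([528,-128,42],M); Mo=R.from_rotvec(get_obs()["orientation"])
ths=np.arange(0,1.86,.1); T=[tip(t,p,130,30) for t in ths]
for t,a in zip(ths,T): print(round(t,2),a.round(0), Mo.inv().apply(a-T[0]).round(1)/10)
D=np.array([Mo.inv().apply(b-a)/10 for a,b in zip(T,T[1:])]); print(D.round(2).tolist())
```

```text
t 14.4 pos [ 528.8 -128.    37.7] q [-0.634  0.742  2.26   2.045  0.804 -1.411] F [-0.4  0.5 -1.2] shift cm [ 0.28 -0.03 -0.33]
turn deg [-0.23 -0.08  0.28]
axes [[0.601, 0.348, 0.719], [0.224, -0.938, 0.266], [0.767, 0.001, -0.642]]
0.0 [ 531. -128.   45.] [0. 0. 0.]
0.1 [ 530. -128.   60.] [ 1.03 -0.06 -1.06]
0.2 [ 530. -128.   75.] [ 2.17 -0.06 -2.02]
0.3 [ 531. -128.   90.] [ 3.4   0.   -2.85]
0.4 [ 535. -128.  104.] [ 4.72  0.14 -3.55]
0.5 [ 540. -128.  118.] [ 6.1   0.33 -4.11]
0.6 [ 546. -129.  132.] [ 7.53  0.59 -4.52]
0.7 [ 554. -129.  145.] [ 8.97  0.9  -4.77]
0.8 [ 562. -129.  155.] [10.24  1.21 -4.86]
0.9 [ 571. -130.  164.] [11.51  1.57 -4.84]
1.0 [ 581. -130.  173.] [12.77  1.96 -4.68]
1.1 [ 592. -131.  181.] [14.01  2.39 -4.39]
1.2 [ 604. -131.  187.] [15.2   2.85 -3.97]
1.3 [ 617. -132.  193.] [16.35  3.34 -3.42]
1.4 [ 630. -132.  196.] [17.42  3.84 -2.76]
1.5 [ 643. -133.  199.] [18.41  4.37 -1.97]
1.6 [ 657. -134.  200.] [19.31  4.9  -1.07]
1.7 [ 671. -134.  200.] [20.1   5.44 -0.07]
1.8 [ 684. -135.  198.] [20.78  5.97  1.01]
[[1.03, -0.06, -1.06], [1.14, 0.0, -0.96], [1.24, 0.07, -0.84], [1.32, 0.13, -0.7], [1.38, 0.19, -0.56], [1.43, 0.26, -0.41], [1.45, 0.31, -0.25], [1.27, 0.31, -0.1], [1.27, 0.35, 0.03], [1.26, 0.39, 0.16], [1.23, 0.43, 0.29], [1.2, 0.46, 0.42], [1.14, 0.49, 0.55], [1.07, 0.51, 0.67], [0.99, 0.52, 0.79], [0.9, 0.53, 0.9], [0.79, 0.54, 1.0], [0.68, 0.53, 1.09]]
```

Call:
play_rows(
  plan="0 0.3 0 -0.2 0 0 0;0 0.3 0 -0.2 0 0 0;0 0.5 -0.03 -0.5 0 0 0;0 0.5 -0.03 -0.5 0 0 0;0 0.57 0 -0.48 0 0 0;0 0.57 0 -0.48 0 0 0;0 0.62 0.03 -0.42 0 0 0;0 0.62 0.03 -0.42 0 0 0;0 0 0 0 0 0 0",
)

```text
t: 15.52
ee_pos: [529.4, -128.1, 89.5]
orientation: [-2.677, -0.48, -1.252]
ft_force: [-1.0, 1.1, -0.8]
width: 0.6
```

Run:
```python
from chk import *
to(tip(.3,p,130,30),M)
im=get_image("scene"); cv2.imwrite("pics/s4.png",cv2.resize(im["pixels"][150:320,180:400,::-1],None,fx=3.5,fy=3.5))
```

```text
t 15.53 pos [ 529.4 -128.1   89.5] q [-0.633  0.603  2.274  1.931  0.753 -1.248] F [-1.   1.1 -0.8] shift cm [0.13 0.07 0.15]
turn deg [-0.16 -0.11  0.27]
axes [[0.601, 0.347, 0.72], [0.224, -0.938, 0.265], [0.767, 0.002, -0.641]]
```

View pics/s4.png

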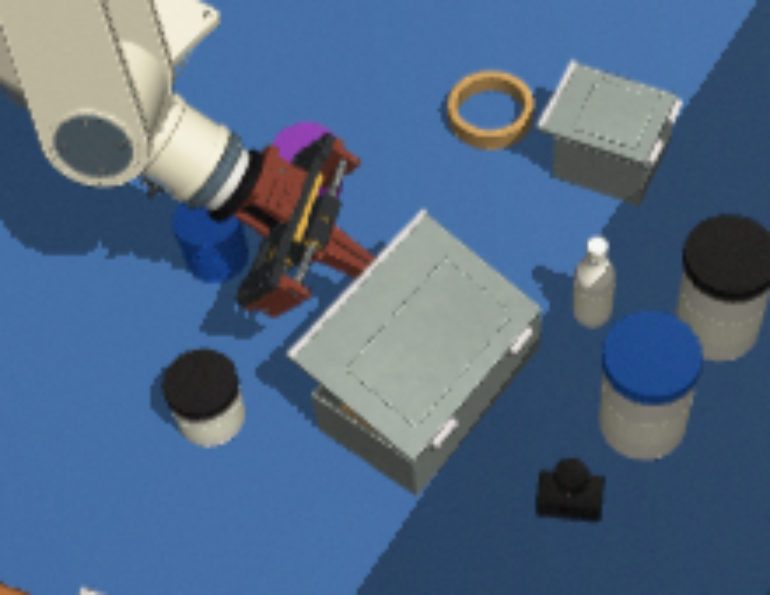

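The lid is rising on the fingertips, with its lip near (355,285). The pot stands clear at (203,395). I'll carry on along the arc.

Call:
play_rows(
  plan="0 0.72 0.1 -0.25 0 0 0;0 0.7 0.1 -0.3 0 0 0;0 0.69 0.1 -0.28 0 0 0;0 0.69 0.1 -0.28 0 0 0;0 0.71 0.13 -0.2 0 0 0;0 0.71 0.13 -0.2 0 0 0;0 0.72 0.15 -0.12 0 0 0;0 0.72 0.15 -0.12 0 0 0;0 0.64 0.15 -0.05 0 0 0;0 0.64 0.15 -0.05 0 0 0;0 0.64 0.17 0.02 0 0 0;0 0.64 0.17 0.02 0 0 0;0 0.63 0.2 0.08 0 0 0;0 0.63 0.2 0.08 0 0 0;0 0.62 0.21 0.15 0 0 0;0 0.62 0.21 0.15 0 0 0;0 0.6 0.23 0.21 0 0 0;0 0.6 0.23 0.21 0 0 0;0 0 0 0 0 0 0",
)

```text
t: 17.95
ee_pos: [604.8, -131.1, 186.7]
orientation: [-2.676, -0.48, -1.252]
ft_force: [-0.2, -0.7, -0.4]
width: 0.3
```

Run:
```python
from chk import *
to(tip(1.2,p,130,30),M)
im=get_image("scene"); cv2.imwrite("pics/s5.png",cv2.resize(im["pixels"][130:320,180:400,::-1],None,fx=3.1,fy=3.1))
```

```text
t 17.95 pos [ 604.8 -131.1  186.7] q [-0.536  0.412  2.125  1.627  0.64  -0.741] F [-0.2 -0.7 -0.4] shift cm [ 0.    0.   -0.09]
turn deg [-0.17 -0.12  0.26]
axes [[0.601, 0.347, 0.72], [0.223, -0.938, 0.265], [0.767, 0.001, -0.641]]
```

View pics/s5.png

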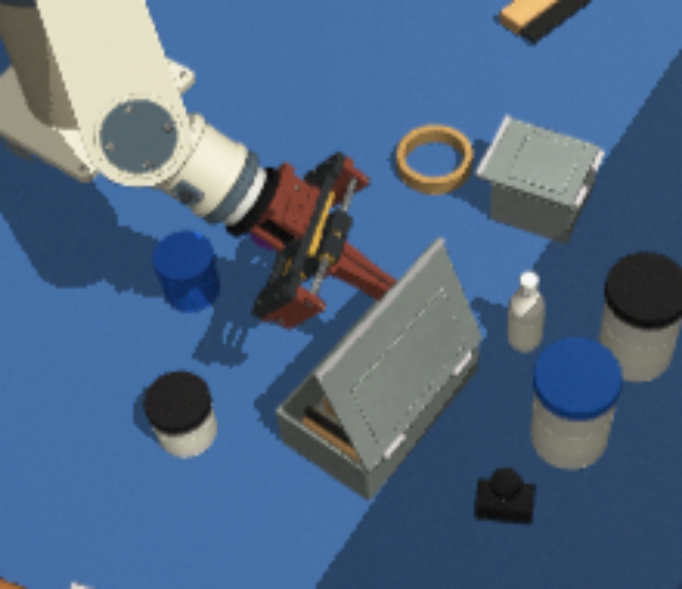

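Call:
play_rows(
  plan="0 0.57 0.25 0.28 0 0 0;0 0.57 0.25 0.28 0 0 0;0 0.53 0.25 0.33 0 0 0;0 0.53 0.25 0.33 0 0 0;0 0.5 0.26 0.4 0 0 0;0 0.5 0.26 0.4 0 0 0;0 0.45 0.27 0.45 0 0 0;0 0.45 0.27 0.45 0 0 0;0 0.4 0.27 0.5 0 0 0;0 0.4 0.27 0.5 0 0 0;0 0.34 0.27 0.55 0 0 0;0 0.34 0.27 0.55 0 0 0;0 0 0 0 0 0 0;0 0 0 0 0 0 0",
)

```text
t: 19.75
ee_pos: [684.6, -134.6, 196.6]
orientation: [-2.677, -0.479, -1.25]
ft_force: [0.9, 0.1, -0.0]
width: 0.3
```

Run:
```python
from chk import *
to(tip(1.8,p,130,30)-80*ex,M)
im=get_image("scene"); cv2.imwrite("pics/s6.png",cv2.resize(im["pixels"][130:320,180:400,::-1],None,fx=3.1,fy=3.1))
```

```text
t 19.75 pos [ 684.6 -134.6  196.6] q [-0.462  0.469  1.967  1.541  0.593 -0.564] F [ 0.9  0.1 -0. ] shift cm [-4.63 -3.08 -5.76]
turn deg [-0.2  -0.06  0.21]
axes [[0.602, 0.347, 0.719], [0.223, -0.938, 0.265], [0.767, 0.001, -0.642]]
```

View pics/s6.png

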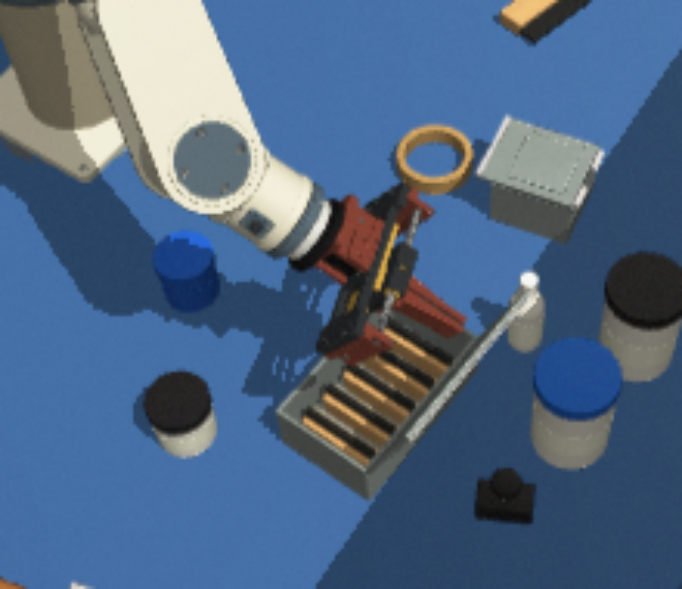

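The lid leans back on its stop, clear of the fingers. I'll retract.

Call:
play_rows(
  plan="0 -0.8 -0.5 -1 0 0 0;0 -0.8 -0.5 -1 0 0 0;0 -0.8 -0.5 -1 0 0 0;0 -0.8 -0.5 -1 0 0 0;0 -0.8 -0.5 -1 0 0 0;0 0 -0.5 -2 0 0 0;0 0 0 -3 0 0 0;0 0 0 -3 0 0 0;0 0 0 -3 0 0 0;0 0 0 0 0 0 0;0 0 0 0 0 0 0;0 0 0 0 0 0 0",
)

```text
t: 21.3
ee_pos: [535.3, -157.4, 268.0]
orientation: [-2.676, -0.479, -1.249]
ft_force: [0.2, 0.3, 0.4]
width: 0.8
```

```bash
python3 - <<'E'
from chk import *
to([500,-160,300])
im=get_image("scene"); cv2.imwrite("pics/s7.png",cv2.resize(im["pixels"][130:320,180:400,::-1],None,fx=3.1,fy=3.1))
W=cloud(im); m=(W[...,2]>95)&(W[...,0]>650)&(W[...,0]<780)&(W[...,1]<-40)&(W[...,1]>-270)
m[:, :]&=(np.abs(W[...,1]+160)<95); P=W[m]; k=np.polyfit(P[:,2],P[:,0],1); print(len(P),"lid angle est",np.pi/2+np.arctan(k[0]))
E
python3 pot.py
```

```text
t 21.3 pos [ 535.3 -157.4  268. ] q [-0.684  0.191  2.168  1.308  0.754 -0.476] F [0.2 0.3 0.4] shift cm [ 0.27 -0.99 -4.67]
axes [[0.602, 0.347, 0.719], [0.223, -0.938, 0.266], [0.767, -0.0, -0.642]]
378 lid angle est 1.316330089843961
t 21.35 pos [ 535.4 -157.4  268. ] q [-0.684  0.191  2.168  1.308  0.754 -0.476] F [-0.7  0.  -0.7] shift cm [-26.27   7.6    6.47]
axes [[0.602, 0.347, 0.719], [0.223, -0.938, 0.266], [0.767, -0.0, -0.642]]
dark 130 [ 413.25652658 -335.51000281   67.75901336] [ 469.72330262 -283.06774371   77.69085295] [ 435.23688459 -313.4338135    72.88242386]
case y -154.91522814377203
```

View pics/s7.png

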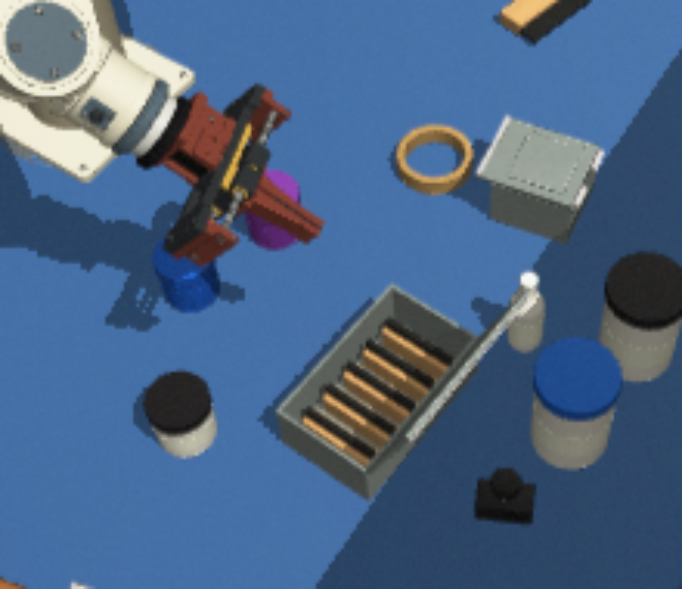

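The lid looks almost edge-on in the scene view. The camera lies about 1.9 rad up the lid's swing, so the lid is on its back stop. The plane-fit value of 1.32 came from edge pixels only and isn't reliable. The pot is upright, the tin shut, and the arm touches nothing.

```bash
python3 -c "
from workcell import *
print(close_job())"
```

```text
the job is handed in; nothing more can be done
None
```

I slid the black-lidded pot about 150 mm past the case's outer (right) end, then pushed the lid up by its front lip and over. It stayed open after I retracted. The job is handed in after about 21 s of the 61 s allowed, and the interface reported no verdict.

- **Pot:** it stands upright about 148 mm from the case's middle along its width. A last reading gave 155 mm, but the arm partly hid the pot then. Both are past the 130 mm limit. The force was 2.1 to 3.6 N at the two points I read it during the push.
- **Lid:** I judge it to be at about 1.9 rad, because the scene camera sees it almost edge-on from that angle. A plane fit to the depth image disagreed, giving 1.32 rad. I discounted it, since it used only edge pixels and a lid at 1.32 rad would have fallen shut.
- **Everything else:** in the last picture the tin is shut, and the tape, bottle, tubs and clamp look unmoved. The squeegee and spatula are only partly in that picture, and I measured none of these positions again. The arm is clear of everything, with the measured force at noise level.

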